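# Put the polished specimens away in the rotary store

### The job

Put every coloured specimen mount that lies on the bench away in the rotary specimen store: draw the dust slide by its orange fin along its channel until the loading port is clear, then for each mount turn the wheel by the knob until the bin of the mount's own colour stands under the port, and drop the mount in through it. When no mount is left on the bench, push the slide fully home so that the port is shut again; leave the etchant bottle and the vial standing and the steel reference block where it is.

Things in the scene. Friction and masses are not known exactly. Their poses are not given: they have to be found in the camera images.
- store: The specimen store, a low grey square housing, 230 x 230 mm, fixed to the bench, with a clear lid whose upper face is 60 mm above the bench. Origin: on the bench under its middle, on the wheel's axis. Its yaw varies. An aluminium channel runs along its y on the lid, centred at x = -62 mm, from y = +37 to y = -112 mm; its top is 71.5 mm above the bench, its lips leave 60 mm open between them.
- port (a point): Centre of the square loading port (52 x 52 mm) in the lid, on the lid's upper face; axes as the store's. It lies 62 mm from the wheel's axis, at x = -62 mm, y = 0 of the store.
- slide: The dust slide, a dark loose plate 66 (x) x 72 (y) x 6 mm, origin at the centre of its underside, held in the channel with about 1 mm play each side and 1.5 mm above. Home (port shut), it touches the stop at the store's +y end, its centre within 1 mm of the port's. It slides about 75 mm toward the store's -y up to another stop and leaves the port clear from 62 mm on. Drag about 1 N.
- fin (a point): Point in the orange fin of the dust slide, 24 mm above the slide's underside, 84 mm above the bench; axes as the slide's. The fin stands upright on the slide's middle, 34 mm long (x), 12 mm thick (y, the way to pinch it), its top 96 mm above the bench.
- knob (a point): Centre of the black bar-shaped knob on the wheel's axis above the lid, 83 mm above the bench; it turns with the wheel. The bar is 42 mm long along this frame's x, 14 mm thick along y (the way to pinch it) and reaches from 69 to 97 mm above the bench; below it only a 16 mm shaft and the lid.
- wheel (a joint): Angle of the six-bin wheel (rad), growing counter-clockwise seen from above; it turns freely without end stops against a light friction (0.06 N m), stays where it is left and has no detents.
- etchant_bottle: Dropper bottle with black bulb and red label, 38 mm wide, 118 mm tall, standing on the bench; a bystander. Origin at the centre of its underside.
- vial: Screw-cap vial, 26 mm wide, 54 mm tall, standing on the bench; a bystander. Origin at the centre of its underside.
- reference_block: Flat round steel reference block, 50 mm across, 12 mm thick, on the bench; a bystander. Origin at the centre of its underside.
- black_mount (a point): Centre (half-way up) of the black specimen mount, a resin disc 30 mm across and 16 mm thick with a piece of steel in its upper face, 21 g; it stands on the bench (z of its axes up) or is absent (then None).
- bin_black (a point): Centre of the floor of the wheel's bin with the black floor, 62 mm from the wheel's axis and 20 mm above the bench; the wedge-shaped bin spans 60 degrees, its thin walls reach 49 mm above the bench. The bin is under the port when this point is below the port's centre.
- red_mount (a point): Centre (half-way up) of the red specimen mount, a resin disc 30 mm across and 16 mm thick with a piece of steel in its upper face, 21 g; it stands on the bench (z of its axes up) or is absent (then None).
- bin_red (a point): Centre of the floor of the wheel's bin with the red floor, 62 mm from the wheel's axis and 20 mm above the bench; the wedge-shaped bin spans 60 degrees, its thin walls reach 49 mm above the bench. The bin is under the port when this point is below the port's centre.
- yellow_mount (a point): Centre (half-way up) of the yellow specimen mount, a resin disc 30 mm across and 15 mm thick with a piece of steel in its upper face, 21 g; it stands on the bench (z of its axes up) or is absent (then None).
- bin_yellow (a point): Centre of the floor of the wheel's bin with the yellow floor, 62 mm from the wheel's axis and 20 mm above the bench; the wedge-shaped bin spans 60 degrees, its thin walls reach 49 mm above the bench. The bin is under the port when this point is below the port's centre.
- green_mount (a point): Centre (half-way up) of the green specimen mount, a resin disc 30 mm across and 16 mm thick with a piece of steel in its upper face, 21 g; it stands on the bench (z of its axes up) or is absent (then None).
- bin_green (a point): Centre of the floor of the wheel's bin with the green floor, 62 mm from the wheel's axis and 20 mm above the bench; the wedge-shaped bin spans 60 degrees, its thin walls reach 49 mm above the bench. The bin is under the port when this point is below the port's centre.
- blue_mount (a point): Centre (half-way up) of the blue specimen mount, a resin disc 30 mm across and 17 mm thick with a piece of steel in its upper face, 21 g; it stands on the bench (z of its axes up) or is absent (then None).
- bin_blue (a point): Centre of the floor of the wheel's bin with the blue floor, 62 mm from the wheel's axis and 20 mm above the bench; the wedge-shaped bin spans 60 degrees, its thin walls reach 49 mm above the bench. The bin is under the port when this point is below the port's centre.

How it is judged:
On the way, in this order (a step that is already met when the one before it is completed fails the run):
1. the dust slide is drawn clear of the loading port, still in its channel (y of fin in the frame of port below -0.061 m and x of fin in the frame of port between -0.004 and 0.004 m and height (world z) of fin below 0.088 m), for 0.2 s.
2. every mount lies in the bin of its own colour (horizontal distance between black_mount and bin_black below 0.036 m and height (world z) of each of black_mount, red_mount, yellow_mount, green_mount, blue_mount below 0.05 m and horizontal distance between red_mount and bin_red below 0.036 m and horizontal distance between yellow_mount and bin_yellow below 0.036 m and horizontal distance between green_mount and bin_green below 0.036 m and horizontal distance between blue_mount and bin_blue below 0.036 m), for 0.2 s.
At the end, for the whole second after the job is handed in: Every mount that was on the bench lies in the wheel's bin of its own colour (centre within 36 mm of the bin's centre seen from above and below the lid), and the dust slide is home in its channel, within 6 mm of shut (all of step 2 and y of fin in the frame of port above -0.006 m and x of fin in the frame of port between -0.004 and 0.004 m and height (world z) of fin below 0.088 m); the robot touches nothing.
It fails at once if the etchant bottle or the vial is knocked over (angle between any of etchant_bottle, vial's own z axis and vertical above 0.6 rad).
It fails at once if the steel reference block is moved more than 5 cm (distance of reference_block from where it was at the start of the episode above 0.05 m).
It fails at once if the dust slide is prised up in its channel by more than about 8 degrees (angle between fin's own z axis and vertical above 0.15 rad).
Of mount_black, mount_red, mount_yellow, mount_green, mount_blue only 3 to 5 are there at a start; the rules pass over those that are not, and their reading is None.
At some moment in a run one of mount_black, mount_red, mount_yellow, mount_green, mount_blue may be knocked a few centimetres aside while the robot is not near it.
Once in a run the grip may slacken for a moment while it holds something.
It also fails if it takes over 210 s, if anything falls off the work surface, if the arm or the gripper's body presses on something with over 40 N, if the wrist force passes 120 N, or if a joint passes its speed limit or range.

### The arm

A 6-joint arm with a two-finger parallel gripper is mounted at the origin on a cart in front of the work surface, level with it; the furniture and walls round the work are solid. World frame = base frame: x ahead of the robot, y to its left, z up, the work surface at z = 0. Lengths are in m, angles in rad, forces in N, time in s.
With the tool pointing down it reaches from about 0.35 to 0.875 m from the base axis. Payload 4.2 kg.
Tool frame: the origin (TCP) lies at the very end of the fingers, on their centre line; the grasp point (between the pads) lies manip.grip_depth behind it (manip.grip_depth is the distance from the TCP to the grasp point, in m); z points along the fingers, y is the line along which they close (so a half turn about z gives the same grasp; the last joint's range is limited). The gripper opens to 87 mm and grips with 3 to 60 N. Pads are 19 mm wide; open, the fingers measure 117 mm over their backs; the gripper's body (75 mm by 190 mm) begins 51 mm behind the grasp point.
Start: joints at [1.583, 0.385, 0.008, 0, -1.194, -0.259], TCP at [0.153, 0.606, 0.223] pointing down, gripper open.
Joint ranges: [-3.14, 3.14], [-1.21, 2.06], [-1.07, 1.41], [-3.16, 2.05], [-2.99, -0.16], [-3.1, 3.1]. Speed limits (rad/s): [2.79, 2.79, 3.14, 3.14, 3.14, 3.14].

### API

Orientations are given as a 3x3 rotation matrix whose columns are the frame's x, y, z axes.
In Python, from station import manip gives the robot as it stands.
- The arm moves only by the tool move_arm, never from a script. Its argument "steps" is one flat list of numbers, 7 for each row, row after row: the shift along the tool's x, y, z in cm, then the turn, a rotation vector about the tool's x, y, z in rad, then the opening, from -1 (shut) to 1 (fully open). In form: [dx, dy, dz, rx, ry, rz, claw, dx, dy, dz, rx, ry, rz, claw, ...]. A call has 1 to 12 rows; each row shifts and turns the commanded pose from where the row before left it, along the tool's axes as they then stand; what a row does not reach is not made up. A row lasts 1/8 s, in which the tool goes at most 62.5 mm and 10.7 degrees, less where a joint would pass 70% of its speed; a pose out of reach is approached as far as the arm can. A call with a gripper value outside its range is refused whole. The fingers move at their own pace and stop on an object; the grip force is fixed at half the most. Time passes only in rows, so rows that do not move let the fingers close. It gives the time, the measured TCP pose, the force, the opening and the grip force at its end, in the units of the state.
- manip.sense(): the state, without advancing time (a new reading comes with each control period).
- manip.snapshot(name): name is "scene" or "side" or "wrist"; returns the picture (480x640x3 uint8, red, green, blue); there is no depth.
- manip.get_calibration(name): a dict with "K" (3x3 intrinsics, pixels), "rvec" (rotation vector, rad) and "tvec" (3), from world to camera coordinates, as OpenCV has them; the wrist camera has in their place "mount" (4x4, takes a point from camera to tool coordinates, whose origin is the TCP and whose axes are the flange's). Camera axes: x right, y down, z forward; pixel columns grow to the right and rows downward; lengths in m; the calibration is good to about 2 mm. A picture is of the moment at which its call begins: read the wrist's pose just before it. get_calibration takes no time and is no camera call.
- manip.finish_job(): hands the job in; it is judged then, once.
The state is a dict: "clock": time; "qpos": joint angles; "qvel": joint speeds; "joint_torque": joint torques, N m; "tool_pos": TCP position; "ee_rot": TCP orientation; "contact_force": force on the tool from outside, world axes, zero at the start; "moment": the same for the moment, N m; "opening": opening from 0.0 (shut) to 1.0 (fully open); "grip_force": force on a finger pad.
Only numpy, scipy, OpenCV 4.12 (cv2) and the standard library are available. Lean on these libraries where they do the work, as an engineer would, in place of code of your own. Each camera call takes 0.05 s, during which the arm holds its last target. There are 200 camera calls.

## Working session

There is one attempt and no reset: what is moved stays moved. The work goes in short steps, Python scripts to look and compute and a tool call to move; the robot and the scene stay as the last step left them, time stands still between calls to the robot, and variables do not carry over. Pictures are saved under pics/ and viewed, at most 14 in all, crops included, and the job is handed in when it is done.

Besides the shell and the picture viewer there is one more tool, called after "Emit:" as name(argument=value, ...) on one line, values as JSON. move_arm: Moves the arm, as the interface text tells. Its arguments: {"type":"object","properties":{"steps":{"type":"array","items":{"type":"number"}}},"required":["steps"]}

```bash
ls; mkdir -p pics; cat > h.py <<'E'
import numpy as np,cv2
from station import manip
def cal(n):
    c=manip.get_calibration(n);K=np.array(c["K"],float)
    if n=="wrist":
        s=manip.sense();T=np.eye(4);T[:3,:3]=s["ee_rot"];T[:3,3]=s["tool_pos"]
        M=T@np.array(c["mount"]);return K,M[:3,:3],M[:3,3]
    R=cv2.Rodrigues(np.array(c["rvec"],float))[0];return K,R.T,-R.T@np.array(c["tvec"],float).ravel()
def ray(c,u,v,z):
    K,R,o=c;d=R@np.linalg.solve(K,[u,v,1.]);return o+d*(z-o[2])/d[2]
def proj(c,p):
    K,R,o=c;q=K@(R.T@(np.array(p,float)-o));return q[:2]/q[2]
def snap(n,f):
    c=cal(n);im=manip.snapshot(n)
    cv2.imwrite("pics/"+f,im[:,:,::-1]);return c,im
E
python3 - <<'E'
from h import *
for n in("scene","side","wrist"):
    c,im=snap(n,n+"0.png");print(n,c[2].round(3),c[1].round(2).tolist(),c[0][0,0])
s=manip.sense();print(s["clock"],s["tool_pos"],np.round(s["ee_rot"],3).tolist(),manip.grip_depth,s["contact_force"])
E
```

```text
pics
scene [-0.173 -0.575  0.483] [[0.63, -0.3, 0.71], [-0.77, -0.22, 0.59], [-0.02, -0.93, -0.37]] 475.9953461828887
side [0.386 0.928 0.884] [[-0.99, -0.1, 0.12], [-0.16, 0.64, -0.75], [-0.0, -0.76, -0.65]] 482.97380694863784
wrist [0.222 0.589 0.384] [[-0.24, -0.93, -0.26], [-0.97, 0.24, 0.06], [0.0, 0.27, -0.96]] 426.2027820169909
0.15 [0.15256643 0.60562608 0.22170772] [[0.97, -0.244, -0.0], [-0.244, -0.97, -0.002], [0.0, 0.002, -1.0]] 0.0187 [ 0.131789   -0.10388841  0.70734171]
```

View pics/scene0.png

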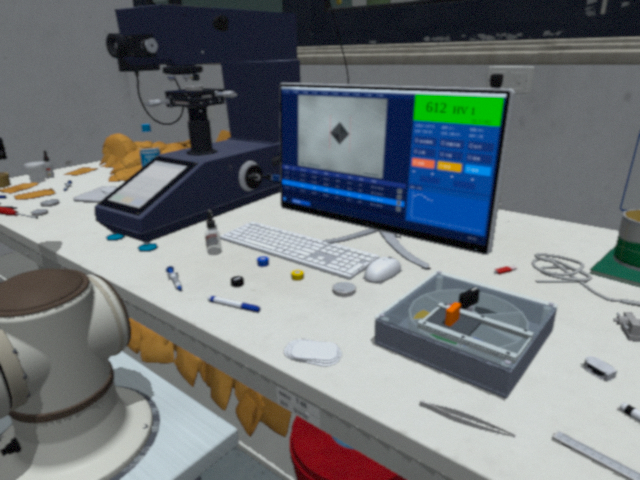

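View pics/side0.png

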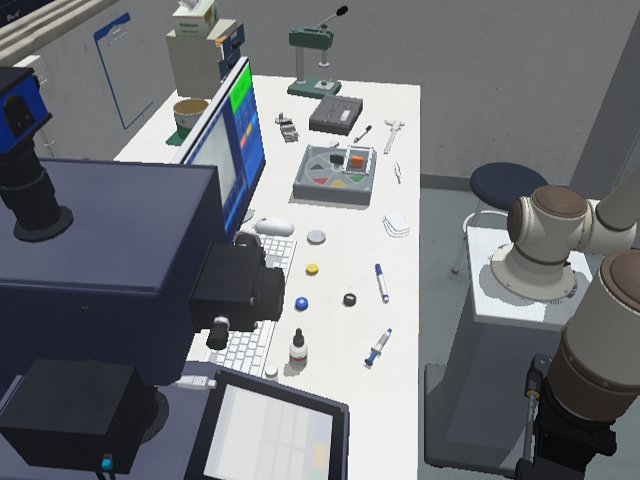

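The pictures show three mounts: in the side view yellow is at (312,269), blue at (302,304) and black at (350,299). The bottle is at (298,350), the vial near (271,371), the block at (316,237), the store around (335,172) with the fin at (357,161), and the knob at (337,159).

```bash
python3 - <<'E'
from h import *
im=cv2.imread("pics/side0.png");c=cal("side");cs=cal("scene");sc=cv2.imread("pics/scene0.png")
for n,u,v,z in[("yel",312,267,.015),("blue",302,302,.017),("black",350,297,.016),("block",316,236,.012),("bottle",298,362,.0),("vial",271,371,.05),("fin",357,161,.084),("knob",337,159,.083)]:
    p=ray(c,u,v,z);print(n,p.round(3),proj(cs,p).round())
for n,u,v,z in[("yel",297,274,.012),("blue",263,261,.012),("black",237,281,.012),("block",344,288,.012),("fin",453,313,.084)]:
    print("scene",n,ray(cs,u,v,z).round(3))
a=cv2.resize(im[135:215,280:385],None,fx=7,fy=7,interpolation=cv2.INTER_CUBIC)
cv2.imwrite("pics/crop1.png",a)
E
```

```text
yel [0.55  0.083 0.015] [298. 272.]
blue [0.553 0.201 0.017] [262. 258.]
black [0.444 0.168 0.016] [237. 278.]
block [ 0.56  -0.038  0.012] [344. 286.]
bottle [0.533 0.351 0.   ] [216. 253.]
vial [0.574 0.412 0.05 ] [211. 226.]
fin [ 0.48  -0.314  0.084] [452. 312.]
knob [ 0.541 -0.318  0.083] [470. 298.]
scene yel [0.546 0.082 0.012]
scene blue [0.55  0.195 0.012]
scene black [0.44  0.165 0.012]
scene block [ 0.554 -0.044  0.012]
scene fin [ 0.478 -0.316  0.084]
```

View pics/crop1.png

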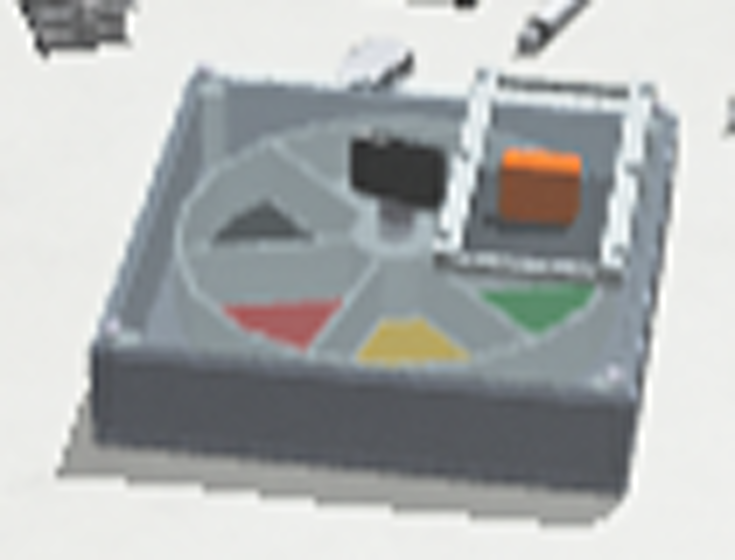

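```bash
cat >> h.py <<'E'
def plan(x,y,z,yaw=None):
    "print turn about tool z (first), then shift in turned tool axes, cm"
    s=manip.sense();R=np.array(s["ee_rot"]);p=np.array(s["tool_pos"]);y0=np.arctan2(R[1,0],R[0,0])
    if yaw is None:yaw=y0
    rz=-((yaw-y0+np.pi)%(2*np.pi)-np.pi)
    R2=R@cv2.Rodrigues(np.array([0,0,rz]))[0]
    print("tcp",p.round(4),"yaw",y0.round(3),"q1,q6",np.round(np.array(s["qpos"])[[0,5]],2),"t",round(s["clock"],1),"rz",rz.round(3),"shift cm",(R2.T@(np.array([x,y,z])-p)*100).round(2))
E
python3 - <<'E'
from h import *
plan(.43,.25,.30,-.06)
E
```

```text
tcp [0.1526 0.6056 0.2217] yaw -0.247 q1,q6 [ 1.58 -0.26] t 0.1 rz -0.187 shift cm [29.82 33.85 -7.78]
```

Emit:
move_arm(steps=[0,0,-2,0,0,-0.18,1,2.98,3.38,-1,0,0,0,1,2.98,3.38,-1,0,0,0,1,2.98,3.38,-1,0,0,0,1,2.98,3.38,-1,0,0,0,1,2.98,3.38,-1,0,0,0,1,2.98,3.38,-0.8,0,0,0,1,2.98,3.38,0,0,0,0,1,2.98,3.38,0,0,0,0,1,2.98,3.38,0,0,0,0,1,2.98,3.38,0,0,0,0,1,0,0,0,0,0,0,1])

```text
clock: 1.65
tool_pos: [0.4284, 0.2468, 0.3002]
ee_rot: [[0.997, -0.071, -0.001], [-0.071, -0.997, -0.001], [-0.001, 0.001, -1.0]]
contact_force: [-0.0, 0.1, 0.2]
opening: 0.998
grip_force: 0.0
```

```bash
python3 - <<'E'
from h import *
c,im=snap("wrist","w1.png")
h=cv2.cvtColor(im,cv2.COLOR_RGB2HSV)
for n,lo,hi,z in[("yel",(20,120,80),(35,255,255),.015),("blue",(105,120,60),(125,255,255),.017),("red",(0,130,60),(8,255,255),.016),("green",(45,100,40),(85,255,255),.016),("black",(0,0,0),(180,255,60),.016)]:
    k,l,st,ce=cv2.connectedComponentsWithStats(cv2.inRange(h,lo,hi))
    for i in range(1,k):
        if st[i,4]>250:print(n,st[i,:5],ray(c,*ce[i],z).round(4))
plan(.44,-.31,.30,-.06)
E
```

```text
yel [452  47  31  32 655] [0.5464 0.0844 0.015 ]
yel [ 51 324  15  60 309] [0.2582 0.5577 0.015 ]
yel [553 324  16  60 372] [ 0.2158 -0.0373  0.015 ]
blue [334  50  30  32 623] [0.5515 0.1999 0.017 ]
blue [465 216  37  19 354] [0.3828 0.0634 0.017 ]
black [   0   14   67  232 6815] [0.4896 0.5361 0.016 ]
black [159  88  32  27 660] [0.5311 0.3731 0.016 ]
black [368 162  28  28 454] [0.443  0.1705 0.016 ]
black [  0 213  22  36 409] [0.4082 0.5759 0.016 ]
black [    0   283   640   197 97387] [0.1858 0.245  0.016 ]
tcp [0.4278 0.2478 0.3002] yaw -0.069 q1,q6 [0.85 0.65] t 1.7 rz -0.009 shift cm [4.560e+00 5.561e+01 4.000e-02]
```

View pics/w1.png

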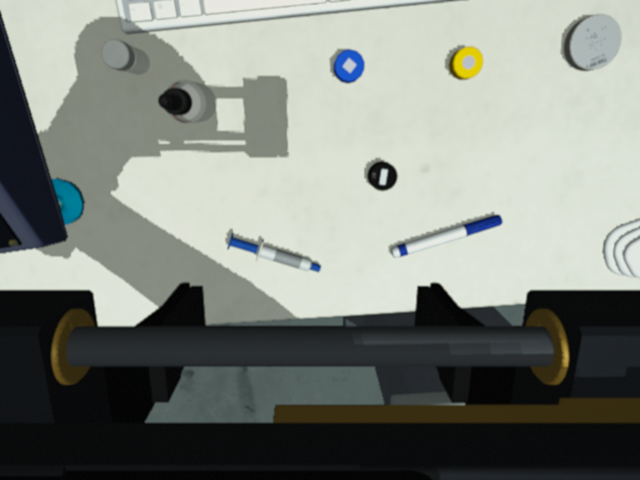

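The wrist picture shows only three mounts: blue at (349,66), yellow at (468,62) and black at (382,176). The bottle and vial are well clear on the left. Next I go to the store.

Emit:
move_arm(steps=[0.4,5.05,0,0,0,0,1,0.4,5.05,0,0,0,0,1,0.4,5.05,0,0,0,0,1,0.4,5.05,0,0,0,0,1,0.4,5.05,0,0,0,0,1,0.4,5.05,0,0,0,0,1,0.4,5.05,0,0,0,0,1,0.4,5.05,0,0,0,0,1,0.4,5.05,0,0,0,0,1,0.4,5.05,0,0,0,0,1,0.4,5.05,0,0,0,0,1,0,0,0,0,0,0,1])

```text
clock: 3.2
tool_pos: [0.4344, -0.3099, 0.2994]
ee_rot: [[0.998, -0.07, -0.002], [-0.07, -0.998, 0.001], [-0.002, -0.0, -1.0]]
contact_force: [0.4, -0.2, -0.3]
opening: 0.995
grip_force: 0.0
```

```bash
python3 - <<'E'
from h import *
c,im=snap("wrist","w2.png")
h=cv2.cvtColor(im,cv2.COLOR_RGB2HSV)
for n,lo,hi,z in[("orange",(5,170,60),(18,255,255),.096),("yel",(20,80,60),(35,255,255),.02),("blue",(100,80,40),(130,255,255),.02),("red",(170,80,60),(180,255,255),.02),("green",(45,60,40),(85,255,255),.02),("black",(0,0,0),(180,255,50),.097)]:
    k,l,st,ce=cv2.connectedComponentsWithStats(cv2.inRange(h,lo,hi))
    for i in range(1,k):
        if st[i,4]>100 and ce[i][1]<285:print(n,st[i,:5],ray(c,*ce[i],z).round(4))
plan(.48,-.314,.20,-.06)
E
```

```text
orange [306 138  16  40 542] [ 0.478  -0.3163  0.096 ]
yel [ 213   73   76   85 3762] [ 0.5242 -0.2529  0.02  ]
blue [328  99  34   9 164] [ 0.5226 -0.3482  0.02  ]
blue [ 352  117   48   56 1675] [ 0.4866 -0.3748  0.02  ]
green [253 147  18  30 284] [ 0.471  -0.2648  0.02  ]
black [ 594    0   46   75 2089] [ 0.5539 -0.5594  0.097 ]
black [299  53  24  55 689] [ 0.5375 -0.3167  0.097 ]
black [625 128  15  15 135] [ 0.4777 -0.5829  0.097 ]
tcp [ 0.4344 -0.3085  0.2996] yaw -0.068 q1,q6 [-0.31  1.82] t 3.2 rz -0.008 shift cm [4.6  0.28 9.96]
```

View pics/w2.png

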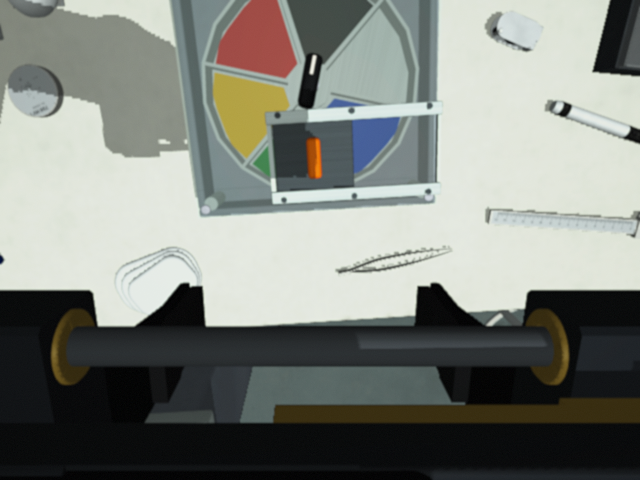

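The wrist picture shows the store with its channel at (270–438, 105–200), the fin at (314,158) and the knob at (311,80). Around the wheel, red, yellow and green (under the slide's left edge) go one way; blue (365,140), the empty bin (375,70) and black (330,20) go the other.

```bash
python3 - <<'E'
from h import *
c=cal("wrist")
A=lambda a,b:np.arctan2(*(b-a)[1::-1])
r=lambda u,v,z:ray(c,u,v,z)
print("chan yaw",A(r(272,202,.0715),r(437,193,.0715))+np.pi/2, A(r(267,116,.0715),r(440,103,.0715))+np.pi/2)
print("housing",A(r(199,212,.06),r(437,204,.06))+np.pi/2, r(199,212,.06),r(437,204,.06))
C=np.array([.5395,-.3175,.049])
for n,u,v in[("r/y",207,66),("y/g",248,167),("w/blue",412,103),("k/w",382,2),("r/k",290,0)]:
    p=r(u,v,.049);print(n,p.round(3),np.degrees(A(C,p)).round(1))
print("knob",np.degrees(A(r(304,106,.097),r(316,54,.097))))
for n,u,v in[("fin",314,180),("fin",314,140),("fin",314,160)]: print(r(u,v,.096).round(4))
E
```

```text
chan yaw -0.013730512442102327 0.0030660142338543306
housing -0.03465527829344328 [ 0.43143811 -0.20164798  0.06      ] [ 0.42353517 -0.4296011   0.06      ]
r/y [ 0.562 -0.224  0.049] 76.4
y/g [ 0.47  -0.252  0.049] 136.6
w/blue [ 0.518 -0.409  0.049] -103.5
k/w [ 0.603 -0.383  0.049] -45.9
r/k [ 0.61  -0.303  0.049] 11.3
knob -17.737044064359356
[ 0.459  -0.3138  0.096 ]
[ 0.4923 -0.316   0.096 ]
[ 0.4759 -0.3149  0.096 ]
```

```bash
python3 - <<'E'
from h import *
plan(.479,-.316,.076,-.04)
E
```

```text
tcp [ 0.4344 -0.3085  0.2996] yaw -0.068 q1,q6 [-0.31  1.82] t 3.2 rz -0.028 shift cm [ 4.52  0.59 22.36]
```

Emit:
move_arm(steps=[0,0,0,0,0,-0.028,-0.1,2.3,0.3,3,0,0,0,-0.1,2.2,0.3,4,0,0,0,-0.1,0,0,5,0,0,0,-0.1,0,0,4,0,0,0,-0.1,0,0,4,0,0,0,-0.1,0,0,2.3,0,0,0,-0.1,0,0,0,0,0,0,-0.1,0,0,0,0,0,0,-0.1])

```text
clock: 4.38
tool_pos: [0.4803, -0.3156, 0.0791]
ee_rot: [[0.999, -0.037, 0.002], [-0.036, -0.999, -0.001], [0.002, 0.001, -1.0]]
contact_force: [-0.4, -0.3, -0.6]
opening: 0.452
grip_force: 0.0
```

```bash
python3 - <<'E'
from h import *
plan(.479,-.316,.076,-.04)
c,im=snap("wrist","w3.png")
h=cv2.cvtColor(im,cv2.COLOR_RGB2HSV);m=cv2.inRange(h,(5,150,40),(18,255,255))
ys,xs=np.nonzero(m);print(xs.min(),xs.max(),ys.min(),ys.max(),ray(c,xs.mean(),ys.mean(),.092))
E
```

```text
tcp [ 0.4803 -0.3156  0.0791] yaw -0.037 q1,q6 [-0.3   1.83] t 4.4 rz 0.003 shift cm [-0.13  0.05  0.31]
296 328 264 326 [ 0.48884578 -0.31649375  0.092     ]
```

View pics/w3.png

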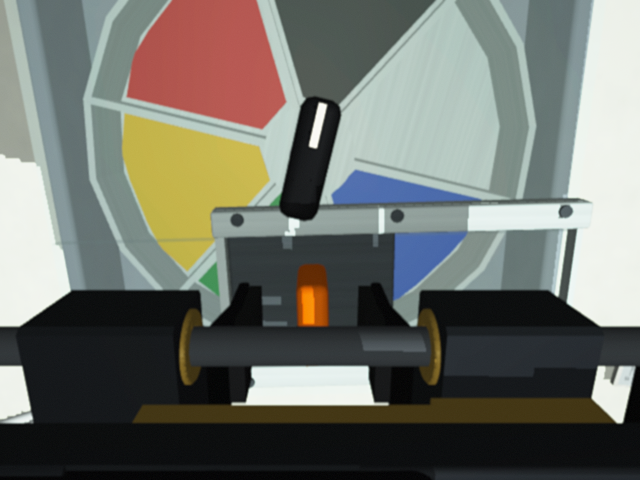

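The fingers straddle the orange fin (312,298). The knob's top is at (312,155), and the white stripe on it points toward black.

```bash
python3 - <<'E'
from h import *
c=cal("wrist");A=lambda a,b:np.arctan2(*(b-a)[1::-1]);r=lambda u,v,z:ray(c,u,v,z)
print("chan",A(r(213,211,.0715),r(590,201,.0715))+np.pi/2,"knob", np.degrees(A(r(299,213,.097),r(321,100,.097))),r(310,157,.097).round(4))
C=np.array([.541,-.318,.049])
for n,u,v in[("r/y",92,101),("y/g",186,272),("k/w",455,0),("b/w",495,192)]:
    p=r(u,v,.049);print(n,p.round(3),np.degrees(A(C,p)).round(1))
E
```

```text
chan -0.011059948644088102 knob -13.344040375402956 [ 0.541  -0.3179  0.097 ]
r/y [ 0.565 -0.225  0.049] 75.6
y/g [ 0.486 -0.257  0.049] 132.0
k/w [ 0.598 -0.379  0.049] -47.0
b/w [ 0.519 -0.402  0.049] -104.9
```

Emit:
move_arm(steps=[0,0,0.3,0,0,0,-0.1,0,0,0,0,0,0,-0.6,0,0,0,0,0,0,-1,0,0,0,0,0,0,-1,0,0,0,0,0,0,-1,0,0,0,0,0,0,-1])

```text
clock: 5.18
tool_pos: [0.4786, -0.3164, 0.0746]
ee_rot: [[0.999, -0.038, -0.001], [-0.038, -0.999, -0.0], [-0.001, 0.0, -1.0]]
contact_force: [-1.7, -2.6, 1.3]
opening: 0.134
grip_force: 30.0
```

Emit:
move_arm(steps=[0,0.6,0,0,0,0,-1,0.01,1.2,0,0,0,0,-1,0.01,1.2,0,0,0,0,-1,0.01,1.2,0,0,0,0,-1,0.01,1.2,0,0,0,0,-1,0.01,1.2,0,0,0,0,-1,0,0.6,0,0,0,0,-1,0,0,0,0,0,0,-1,0,0,0,0,0,0,-1])

```text
clock: 6.3
tool_pos: [0.4775, -0.3891, 0.0748]
ee_rot: [[0.999, -0.038, 0.002], [-0.038, -0.999, -0.002], [0.002, 0.002, -1.0]]
contact_force: [4.1, -2.6, -0.6]
opening: 0.138
grip_force: 30.0
```

Emit:
move_arm(steps=[0,0,0,0,0,0,-0.3,0,0,0,0,0,0,-0.1,0,0,0,0,0,0,-0.1,0,0,-2,0,0,0,-0.1,0,0,-3,0,0,0,-0.1,0,0,0,0,0,0,-0.1])

```text
clock: 7.05
tool_pos: [0.4778, -0.3887, 0.1272]
ee_rot: [[0.999, -0.038, 0.004], [-0.038, -0.999, -0.003], [0.004, 0.002, -1.0]]
contact_force: [0.3, -0.2, -0.6]
opening: 0.447
grip_force: 0.0
```

```bash
python3 - <<'E'
from h import *
c,im=snap("wrist","w4.png")
plan(.541,-.318,.077,-.25)
E
```

```text
tcp [ 0.4768 -0.388   0.1255] yaw -0.039 q1,q6 [-0.42  1.95] t 7.1 rz 0.211 shift cm [ 4.48 -8.37  4.85]
```

View pics/w4.png

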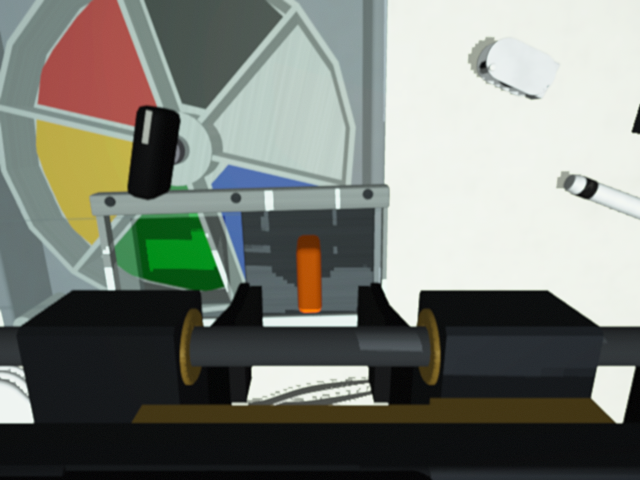

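The slide is drawn (fin at (310,275)) and the green bin shows under the open port (175,250). Next the knob, to turn it by -48° for blue.

Emit:
move_arm(steps=[0,0,-0.3,0,0,0.106,-0.1,0,0,0,0,0,0.106,-0.1,2.25,-4.2,0,0,0,0,-0.1,2.25,-4.2,0,0,0,0,-0.1,0,0,0,0,0,0,-0.1,0,0,2.5,0,0,0,-0.1,0,0,2.5,0,0,0,-0.1,0,0,0,0,0,0,-0.1])

```text
clock: 8.1
tool_pos: [0.5383, -0.3175, 0.0746]
ee_rot: [[0.968, -0.249, -0.007], [-0.249, -0.968, 0.003], [-0.007, -0.001, -1.0]]
contact_force: [-0.3, -0.1, -0.2]
opening: 0.452
grip_force: 0.0
```

```bash
python3 - <<'E'
from h import *
plan(.541,-.318,.077,-.25)
E
```

```text
tcp [ 0.5383 -0.3175  0.0746] yaw -0.252 q1,q6 [-0.27  1.59] t 8.1 rz -0.002 shift cm [ 0.27 -0.01 -0.25]
```

Emit:
move_arm(steps=[0.2,0,-0.2,0,0,0,-0.1,0,0,0,0,0,0,-0.7,0,0,0,0,0,0,-1,0,0,0,0,0,0,-1,0,0,0,0,0,0,-1,0,0,0,0,0,0.12,-1,0,0,0,0,0,0.14,-1,0,0,0,0,0,0.14,-1,0,0,0,0,0,0.14,-1,0,0,0,0,0,0.14,-1,0,0,0,0,0,0.14,-1,0,0,0,0,0,0,-1])

```text
clock: 9.6
tool_pos: [0.5421, -0.3195, 0.0799]
ee_rot: [[0.479, -0.878, -0.002], [-0.878, -0.479, -0.001], [0.0, 0.002, -1.0]]
contact_force: [-3.3, -4.4, 1.5]
opening: 0.159
grip_force: 29.9
```

Emit:
move_arm(steps=[0,0,0,0,0,0,-1,0,0,0,0,0,0,-0.4,0,0,0,0,0,0,-0.2,0,0,0,0,0,0,-0.2,0,0,-3,0,0,0,-0.2,0,0,-4,0,0,0,-0.2,0,0,-2,0,0,0,-0.2,0,0,0,0,0,0,-0.2])

```text
clock: 10.6
tool_pos: [0.5442, -0.3184, 0.1714]
ee_rot: [[0.48, -0.877, 0.004], [-0.877, -0.48, -0.001], [0.003, -0.003, -1.0]]
contact_force: [-0.6, -0.2, -0.4]
opening: 0.404
grip_force: 0.0
```

```bash
python3 - <<'E'
from h import *
plan(.43,-.3,.22,-.03)
E
```

```text
tcp [ 0.5442 -0.3184  0.1714] yaw -1.07 q1,q6 [-0.27  0.77] t 10.6 rz -1.04 shift cm [-11.45  -1.49  -4.91]
```

Emit:
move_arm(steps=[0,0,-2,0,0,-0.17,0.4,0,0,0,0,0,-0.17,0.4,0,0,0,0,0,-0.17,0.4,0,0,0,0,0,-0.17,0.4,0,0,0,0,0,-0.18,0.4,0,0,0,0,0,-0.18,0.4,0,-5,0,0,0,0,0.4,0,-5,0,0,0,0,0.4,0,-5,0,0,0,0,0.4,0,-5,0,0,0,0,0.4,0,0,0,0,0,0,0.4])

```text
clock: 11.98
tool_pos: [0.5486, -0.1154, 0.1881]
ee_rot: [[1.0, -0.026, -0.002], [-0.026, -1.0, 0.001], [-0.002, -0.001, -1.0]]
contact_force: [0.9, -0.4, -0.7]
opening: 0.697
grip_force: 0.0
```

```bash
cat > m.py <<'E'
from h import *
import sys
def look():
    c,im=snap("wrist","l.png");h=cv2.cvtColor(im,cv2.COLOR_RGB2HSV)
    for n,lo,hi,z in[("yel",(20,120,80),(35,255,255),.013),("blue",(105,120,60),(125,255,255),.015),("black",(0,0,0),(180,255,60),.014)]:
        k,l,st,ce=cv2.connectedComponentsWithStats(cv2.inRange(h,lo,hi))
        for i in range(1,k):
            x,y,w,hh,a=st[i]
            if a>250 and y+hh<283 and x>0 and .75<w/hh<1.35:
                p=ray(c,x+w/2-.5,y+hh/2-.5,z);print(n,st[i],p.round(4))
look()
E
python3 - <<'E'
from m import *
plan(.551,.199,.1,-.03)
E
```

```text
yel [ 461  129   87   88 4720] [ 0.5788 -0.2689  0.013 ]
yel [  48  204   43   37 1033] [0.5482 0.0801 0.013 ]
black [ 580  219   60   51 2014] [ 0.5181 -0.3607  0.014 ]
tcp [ 0.5487 -0.1168  0.1882] yaw -0.028 q1,q6 [0.08 1.46] t 12.0 rz 0.002 shift cm [ -0.69 -31.57   8.83]
```

Emit:
move_arm(steps=[-0.4,-5.2,0,0,0,0,0.4,-0.5,-5.2,0,0,0,0,0.4,-0.5,-5.2,0,0,0,0,0.4,-0.5,-5.2,0,0,0,0,0.4,-0.5,-5.2,0,0,0,0,0.4,-0.6,-5.2,0,0,0,0,0.4,0,0,0,0,0,0,0.4,0,0,0,0,0,0,0.4])

```text
clock: 13.02
tool_pos: [0.5288, 0.1934, 0.1886]
ee_rot: [[0.999, -0.032, -0.002], [-0.032, -0.999, -0.001], [-0.002, 0.001, -1.0]]
contact_force: [-0.4, -0.6, 0.1]
opening: 0.697
grip_force: 0.0
```

```bash
python3 - <<'E'
from m import *
plan(.551,.199,.007,-.03)
E
```

```text
yel [429 169  38  38 909] [0.5477 0.0829 0.013 ]
blue [284 168  36  38 889] [0.5526 0.1989 0.015 ]
tcp [0.5288 0.193  0.1888] yaw -0.032 q1,q6 [0.64 0.9 ] t 13.1 rz -0.002 shift cm [ 2.22 -0.68 18.18]
```

Emit:
move_arm(steps=[1.2,-0.3,3,0,0,0,0.4,1.1,-0.35,4,0,0,0,0.4,0,0,4,0,0,0,0.4,0,0,4,0,0,0,0.4,0,0,2.3,0,0,0,0.4,0,0,0.7,0,0,0,0.4,0,0,0,0,0,0,0,0,0,0,0,0,0,-0.5,0,0,0,0,0,0,-1,0,0,0,0,0,0,-1,0,0,0,0,0,0,-1,0,0,0,0,0,0,-1])

```text
clock: 14.58
tool_pos: [0.5523, 0.2004, 0.0102]
ee_rot: [[1.0, -0.03, 0.001], [-0.03, -1.0, 0.0], [0.001, -0.0, -1.0]]
contact_force: [-0.1, -0.7, 4.6]
opening: 0.324
grip_force: 30.0
```

```bash
python3 - <<'E'
from h import *
plan(.479,-.316,.15,-.03)
E
```

```text
tcp [0.5523 0.2004 0.0102] yaw -0.03 q1,q6 [0.62 0.92] t 14.6 rz -0.0 shift cm [ -5.77  51.83 -14.  ]
```

Emit:
move_arm(steps=[0,0,-2,0,0,0,-1,0,0,-4,0,0,0,-1,0,0,-4,0,0,0,-1,0,0,-4,0,0,0,-1,0,4,0,0,0,0,-1,0,4.5,0,0,0,0,-1,0,4.5,0,0,0,0,-1,-0.5,4.5,0,0,0,0,-1,-0.5,4.5,0,0,0,0,-1,-0.5,4.5,0,0,0,0,-1])

```text
clock: 15.82
tool_pos: [0.5283, -0.0655, 0.1492]
ee_rot: [[1.0, -0.031, -0.0], [-0.031, -1.0, 0.0], [-0.0, -0.0, -1.0]]
contact_force: [0.1, -0.3, 0.4]
opening: 0.318
grip_force: 30.0
```

Emit:
move_arm(steps=[-0.7,4.5,0,0,0,0,-1,-0.7,4.5,0,0,0,0,-1,-0.7,4.5,0,0,0,0,-1,-0.7,4.5,0,0,0,0,-1,-0.7,4,0,0,0,0,-1,-0.7,3,0,0,0,0,-1,0,0,0,0,0,0,-1,0,0,0,0,0,0,-1])

```text
clock: 16.82
tool_pos: [0.479, -0.3124, 0.1492]
ee_rot: [[1.0, -0.031, -0.001], [-0.031, -1.0, 0.0], [-0.001, -0.0, -1.0]]
contact_force: [0.2, -0.5, 0.3]
opening: 0.319
grip_force: 30.0
```

```bash
python3 - <<'E'
from h import *
c,im=snap("wrist","w5.png")
plan(.479,-.316,.074,-.03)
E
```

```text
tcp [ 0.4793 -0.3121  0.1493] yaw -0.03 q1,q6 [-0.29  1.83] t 16.9 rz -0.0 shift cm [-0.01  0.4   7.53]
```

View pics/w5.png

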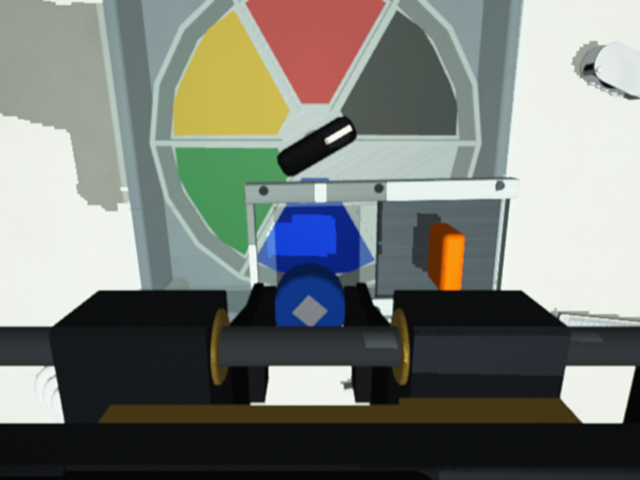

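The blue bin is centred under the port (318,240), and the blue mount is held at (310,300). I lower it and drop it.

Emit:
move_arm(steps=[0,0.4,2.5,0,0,0,-1,0,0,2.5,0,0,0,-1,0,0,2.4,0,0,0,-1,0,0,0,0,0,0,-1,0,0,0,0,0,0,0,0,0,0,0,0,0,0,0,0,0,0,0,0,0,0,0,0,0,0,0,0,0,0,-3,0,0,0,0,0,0,-3,0,0,0,0,0,0,-2,0,0,0,0,0,0,0,0,0,0,0])

```text
clock: 18.38
tool_pos: [0.4801, -0.3173, 0.1573]
ee_rot: [[1.0, -0.031, 0.004], [-0.031, -1.0, -0.002], [0.004, 0.001, -1.0]]
contact_force: [0.1, -0.4, 0.1]
opening: 0.5
grip_force: 0.0
```

```bash
python3 - <<'E'
from h import *
c,im=snap("wrist","w6.png")
cv2.imwrite("pics/c6.png",im[0:300,130:540,::-1])
plan(.5405,-.318,.077,-1.07)
E
```

```text
tcp [ 0.4791 -0.3168  0.1558] yaw -0.031 q1,q6 [-0.3   1.84] t 18.4 rz 1.039 shift cm [ 3.05 -5.32  7.89]
```

View pics/c6.png

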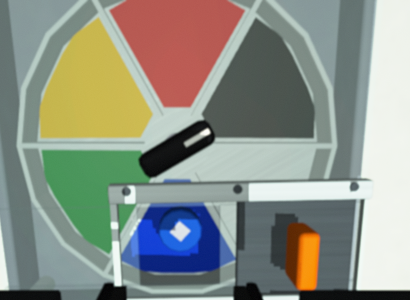

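The blue mount lies in its bin (crop (180,232)). Next I turn the wheel +120° for yellow.

Emit:
move_arm(steps=[0,0,0,0,0,0.173,-0.1,0,0,0,0,0,0.173,-0.1,0,0,0,0,0,0.173,-0.1,0,0,0,0,0,0.173,-0.1,0,0,0,0,0,0.173,-0.1,0,0,0,0,0,0.174,-0.1,1.5,-2.7,0,0,0,0,-0.1,1.5,-2.6,0,0,0,0,-0.1,0,0,3,0,0,0,-0.1,0,0,3,0,0,0,-0.1,0,0,1.8,0,0,0,-0.1,0,0,0,0,0,0,-0.1])

```text
clock: 19.92
tool_pos: [0.5384, -0.3171, 0.0747]
ee_rot: [[0.48, -0.877, -0.005], [-0.877, -0.48, 0.002], [-0.004, 0.004, -1.0]]
contact_force: [-0.2, -0.3, 0.1]
opening: 0.45
grip_force: 0.0
```

```bash
python3 - <<'E'
from h import *
plan(.5405,-.318,.077,-1.07)
E
```

```text
tcp [ 0.5384 -0.3171  0.0747] yaw -1.07 q1,q6 [-0.27  0.77] t 19.9 rz -0.0 shift cm [ 0.18 -0.14 -0.23]
```

Emit:
move_arm(steps=[0.2,-0.1,-0.2,0,0,0,-0.1,0,0,0,0,0,0,-0.7,0,0,0,0,0,0,-1,0,0,0,0,0,0,-1,0,0,0,0,0,0,-1,0,0,0,0,0,-0.15,-1,0,0,0,0,0,-0.15,-1,0,0,0,0,0,-0.15,-1,0,0,0,0,0,-0.15,-1,0,0,0,0,0,-0.15,-1,0,0,0,0,0,-0.15,-1,0,0,0,0,0,-0.15,-1])

```text
clock: 21.42
tool_pos: [0.5425, -0.3177, 0.0799]
ee_rot: [[1.0, -0.015, 0.001], [-0.015, -1.0, 0.001], [0.001, -0.001, -1.0]]
contact_force: [1.1, 6.5, 2.4]
opening: 0.16
grip_force: 30.0
```

Emit:
move_arm(steps=[0,0,0,0,0,-0.15,-1,0,0,0,0,0,-0.15,-1,0,0,0,0,0,-0.15,-1,0,0,0,0,0,-0.15,-1,0,0,0,0,0,-0.15,-1,0,0,0,0,0,-0.15,-1,0,0,0,0,0,-0.15,-1,0,0,0,0,0,0,-1,0,0,0,0,0,0,-1])

```text
clock: 22.55
tool_pos: [0.5418, -0.3164, 0.0799]
ee_rot: [[0.514, 0.858, -0.001], [0.858, -0.514, 0.003], [0.002, -0.002, -1.0]]
contact_force: [-0.0, 9.8, 6.2]
opening: 0.161
grip_force: 30.0
```

```bash
python3 - <<'E'
from h import *
plan(.5405,-.318,.077,1.024)
print(manip.sense()["opening"])
E
```

```text
tcp [ 0.5418 -0.3164  0.0799] yaw 1.031 q1,q6 [-0.27  2.88] t 22.6 rz 0.007 shift cm [-0.21 -0.02  0.29]
0.1611046210565364
```

Emit:
move_arm(steps=[0,0,0,0,0,0,-0.4,0,0,0,0,0,0,-0.1,0,0,0,0,0,0,-0.1,0,0,-4,0,0,0,-0.1,0,0,-4,0,0,0,-0.1,0,0,-3,0,0,0,-0.1,0,0,0,0,0,0.177,0.4,0,0,0,0,0,0.177,0.4,0,0,0,0,0,0.177,0.4,0,0,0,0,0,0.177,0.4,0,0,0,0,0,0.177,0.4,0,0,0,0,0,0.177,0.4])

```text
clock: 24.05
tool_pos: [0.5416, -0.3193, 0.1894]
ee_rot: [[0.999, -0.038, -0.0], [-0.038, -0.999, 0.0], [-0.0, -0.0, -1.0]]
contact_force: [0.0, -0.2, -0.1]
opening: 0.699
grip_force: 0.0
```

Emit:
move_arm(steps=[-0.2,-5,0,0,0,0,0.4,-0.2,-5,0,0,0,0,0.4,-0.2,-5,0,0,0,0,0.4,-0.2,-5,0,0,0,0,0.4,-0.2,-5,0,0,0,0,0.4,-0.2,-5,0,0,0,0,0.4,-0.2,-5,0,0,0,0,0.4,-0.2,-5,0,0,0,0,0.4,0,0,0,0,0,0,0.4,0,0,0,0,0,0,0.4])

```text
clock: 25.3
tool_pos: [0.5384, 0.0812, 0.1894]
ee_rot: [[1.0, -0.032, -0.0], [-0.032, -1.0, -0.0], [-0.0, 0.0, -1.0]]
contact_force: [0.5, -0.1, 0.2]
opening: 0.7
grip_force: 0.0
```

```bash
python3 - <<'E'
from m import *
plan(.5475,.083,.005,-.03)
E
```

```text
yel [289 186  37  37 859] [0.5478 0.083  0.013 ]
tcp [0.5384 0.0806 0.1894] yaw -0.033 q1,q6 [0.45 1.09] t 25.4 rz -0.003 shift cm [ 0.91 -0.27 18.44]
```

Emit:
move_arm(steps=[0.9,-0.25,3,0,0,0,0.4,0,0,4,0,0,0,0.4,0,0,4,0,0,0,0.4,0,0,4,0,0,0,0.4,0,0,2.7,0,0,0,0.4,0,0,0.8,0,0,0,0.4,0,0,0,0,0,0,0,0,0,0,0,0,0,-0.5,0,0,0,0,0,0,-1,0,0,0,0,0,0,-1,0,0,0,0,0,0,-1,0,0,0,0,0,0,-1])

```text
clock: 26.85
tool_pos: [0.548, 0.0838, 0.0053]
ee_rot: [[1.0, -0.031, 0.001], [-0.031, -1.0, 0.0], [0.001, -0.0, -1.0]]
contact_force: [-1.8, -0.3, 5.6]
opening: 0.317
grip_force: 30.0
```

Emit:
move_arm(steps=[0,0,-2,0,0,0,-1,0,0,-4,0,0,0,-1,0,0,-4,0,0,0,-1,0,0,-4,0,0,0,-1,-0.5,4.5,0,0,0,0,-1,-0.7,4.5,0,0,0,0,-1,-0.7,4.5,0,0,0,0,-1,-0.7,4.5,0,0,0,0,-1,-0.7,4.5,0,0,0,0,-1,-0.7,4.5,0,0,0,0,-1,-0.7,4.5,0,0,0,0,-1,-0.7,4.5,0,0,0,0,-1])

```text
clock: 28.35
tool_pos: [0.4816, -0.2758, 0.1441]
ee_rot: [[0.999, -0.032, -0.0], [-0.032, -0.999, 0.0], [-0.0, -0.0, -1.0]]
contact_force: [0.6, -0.4, 0.9]
opening: 0.321
grip_force: 30.0
```

```bash
python3 - <<'E'
from h import *
s=manip.sense();print(s["opening"],s["grip_force"])
plan(.479,-.3165,.15,-.03)
E
```

```text
0.32053297579378764 30.001720190048218
tcp [ 0.4816 -0.2758  0.1441] yaw -0.032 q1,q6 [-0.23  1.77] t 28.4 rz -0.002 shift cm [-0.14  4.08 -0.59]
```

Emit:
move_arm(steps=[-0.1,4,-0.6,0,0,0,-1,0,0,0,0,0,0,-1,0,0,0,0,0,0,-1])

```text
clock: 28.72
tool_pos: [0.4795, -0.314, 0.1499]
ee_rot: [[0.999, -0.032, -0.001], [-0.032, -0.999, 0.001], [-0.001, -0.001, -1.0]]
contact_force: [-1.1, 0.6, -0.9]
opening: 0.323
grip_force: 30.0
```

```bash
python3 - <<'E'
from h import *
c,im=snap("wrist","w7.png")
cv2.imwrite("pics/c7.png",im[0:350,130:540,::-1])
plan(.479,-.3165,.074,-.03)
E
```

```text
tcp [ 0.4797 -0.3136  0.15  ] yaw -0.031 q1,q6 [-0.3   1.84] t 28.8 rz -0.001 shift cm [-0.05  0.29  7.6 ]
```

View pics/c7.png

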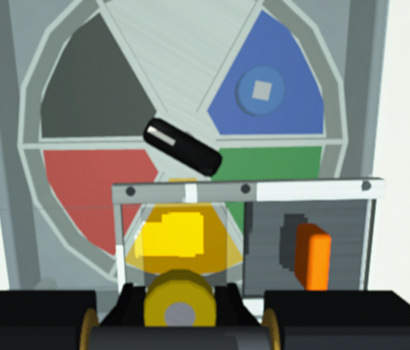

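The yellow bin is under the port (crop (180,240)), and the blue mount is in its bin at (262,90). I drop yellow.

Emit:
move_arm(steps=[0,0.3,2.5,0,0,0,-1,0,0,2.5,0,0,0,-1,0,0,2.4,0,0,0,-1,0,0,0,0,0,0,-1,0,0,0,0,0,0,0,0,0,0,0,0,0,0,0,0,0,0,0,0,0,0,0,0,0,0,0,0,0,0,-3,0,0,0,0,0,0,-3,0,0,0,0,0,0,-2,0,0,0,0,0,0,0,0,0,0,0])

```text
clock: 30.28
tool_pos: [0.4808, -0.3179, 0.1583]
ee_rot: [[0.999, -0.032, 0.004], [-0.032, -0.999, -0.001], [0.004, 0.001, -1.0]]
contact_force: [0.2, -0.4, -0.3]
opening: 0.499
grip_force: 0.0
```

```bash
python3 - <<'E'
from h import *
c,im=snap("wrist","w8.png")
h=cv2.cvtColor(im,cv2.COLOR_RGB2HSV);m=cv2.inRange(h,(20,140,60),(35,255,255));m[290:]=0
w=cv2.inRange(h,(0,0,170),(180,50,255))
k,l,st,ce=cv2.connectedComponentsWithStats(w)
for i in range(1,k):
    x,y,a,b,n=st[i]
    if 60<n<800 and 180<y<285 and 240<x<380:print("steel?",st[i],ray(c,*ce[i],.035).round(3))
print("opening",manip.sense()["opening"])
plan(.5405,-.318,.077,1.03-np.pi)
E
```

```text
steel? [334 203  14  20 111] [ 0.496 -0.34   0.035]
steel? [250 204  31  52 516] [ 0.486 -0.285  0.035]
steel? [348 208  16  45 325] [ 0.481 -0.35   0.035]
steel? [301 224  17  17 217] [ 0.481 -0.317  0.035]
steel? [252 279 112  15 491] [ 0.439 -0.315  0.035]
opening 0.5002232747249526
tcp [ 0.4799 -0.3175  0.1568] yaw -0.032 q1,q6 [-0.3   1.84] t 30.3 rz 2.079 shift cm [-3.07 -5.21  7.99]
```

The yellow mount's steel spot is at (301,224), inside its bin. Next I turn +120° for black, gripping the knob half a turn round.

Emit:
move_arm(steps=[0,0,0,0,0,0.173,-0.1,0,0,0,0,0,0.173,-0.1,0,0,0,0,0,0.173,-0.1,0,0,0,0,0,0.173,-0.1,0,0,0,0,0,0.173,-0.1,0,0,0,0,0,0.173,-0.1,0,0,0,0,0,0.173,-0.1,0,0,0,0,0,0.173,-0.1,0,0,0,0,0,0.173,-0.1,0,0,0,0,0,0.173,-0.1,0,0,0,0,0,0.173,-0.1,0,0,0,0,0,0.173,-0.1])

```text
clock: 31.82
tool_pos: [0.479, -0.3171, 0.1547]
ee_rot: [[-0.517, -0.856, -0.003], [-0.856, 0.517, 0.001], [0.0, 0.003, -1.0]]
contact_force: [0.3, 0.2, -0.4]
opening: 0.449
grip_force: 0.0
```

Emit:
move_arm(steps=[-1.5,-2.6,0,0,0,0,-0.1,-1.5,-2.5,0,0,0,0,-0.1,0,0,0,0,0,0,-0.1,0,0,3,0,0,0,-0.1,0,0,3,0,0,0,-0.1,0,0,1.8,0,0,0,-0.1,0,0,0,0,0,0,-0.1,0,0,0,0,0,0,-0.1])

```text
clock: 32.83
tool_pos: [0.5389, -0.318, 0.079]
ee_rot: [[-0.512, -0.859, 0.0], [-0.859, 0.512, -0.0], [0.0, -0.0, -1.0]]
contact_force: [0.9, -0.5, 1.5]
opening: 0.451
grip_force: 0.0
```

```bash
python3 - <<'E'
from h import *
plan(.5405,-.318,.078,1.03-np.pi)
E
```

```text
tcp [ 0.5389 -0.318   0.079 ] yaw -2.108 q1,q6 [-0.27 -0.26] t 32.8 rz 0.004 shift cm [-0.08 -0.13  0.1 ]
```

Emit:
move_arm(steps=[-0.1,-0.1,0.1,0,0,0,-0.1,0,0,0,0,0,0,-0.7,0,0,0,0,0,0,-1,0,0,0,0,0,0,-1,0,0,0,0,0,0,-1,0,0,0,0,0,-0.15,-1,0,0,0,0,0,-0.15,-1,0,0,0,0,0,-0.15,-1,0,0,0,0,0,-0.15,-1,0,0,0,0,0,-0.15,-1,0,0,0,0,0,-0.15,-1,0,0,0,0,0,-0.15,-1])

```text
clock: 34.33
tool_pos: [0.541, -0.3177, 0.0777]
ee_rot: [[0.495, -0.869, 0.001], [-0.869, -0.495, -0.001], [0.001, -0.001, -1.0]]
contact_force: [1.1, -0.9, -1.0]
opening: 0.153
grip_force: 30.0
```

Emit:
move_arm(steps=[0,0,0,0,0,-0.15,-1,0,0,0,0,0,-0.15,-1,0,0,0,0,0,-0.15,-1,0,0,0,0,0,-0.15,-1,0,0,0,0,0,-0.15,-1,0,0,0,0,0,-0.15,-1,0,0,0,0,0,-0.14,-1,0,0,0,0,0,0,-1,0,0,0,0,0,0,-1])

```text
clock: 35.45
tool_pos: [0.5411, -0.3176, 0.0777]
ee_rot: [[1.0, -0.019, 0.001], [-0.019, -1.0, -0.001], [0.001, 0.001, -1.0]]
contact_force: [2.3, -0.7, -0.3]
opening: 0.158
grip_force: 30.0
```

Emit:
move_arm(steps=[0,0,0,0,0,0,-0.4,0,0,0,0,0,0,-0.1,0,0,0,0,0,0,-0.1,0,0,-4,0,0,0,-0.1,0,0,-4,0,0,0,-0.1,0,0,-3,0,0,0,-0.1,0,0,0,0,0,0,0.4])

```text
clock: 36.33
tool_pos: [0.5417, -0.318, 0.1907]
ee_rot: [[1.0, -0.018, 0.006], [-0.018, -1.0, -0.002], [0.006, 0.002, -1.0]]
contact_force: [-0.1, 0.7, -0.2]
opening: 0.5
grip_force: 0.0
```

```bash
python3 - <<'E'
from h import *
plan(.425,.168,.19,-.03)
E
```

```text
tcp [ 0.5417 -0.318   0.1907] yaw -0.018 q1,q6 [-0.27  1.83] t 36.3 rz 0.012 shift cm [-13.12 -48.23  -0.1 ]
```

Emit:
move_arm(steps=[-1.3,-4.8,0,0,0,0,0.4,-1.3,-4.8,0,0,0,0,0.4,-1.3,-4.8,0,0,0,0,0.4,-1.3,-4.8,0,0,0,0,0.4,-1.3,-4.8,0,0,0,0,0.4,-1.3,-4.8,0,0,0,0,0.4,-1.3,-4.8,0,0,0,0,0.4,-1.3,-4.8,0,0,0,0,0.4,-1.3,-4.8,0,0,0,0,0.4,-1.3,-4.8,0,0,0,0,0.4,0,0,0,0,0,0,0.4,0,0,0,0,0,0,0.4])

```text
clock: 37.83
tool_pos: [0.4183, 0.1643, 0.1867]
ee_rot: [[1.0, -0.018, -0.002], [-0.018, -1.0, -0.001], [-0.002, 0.001, -1.0]]
contact_force: [-0.5, -1.2, 0.6]
opening: 0.7
grip_force: 0.0
```

```bash
python3 - <<'E'
from m import *
plan(.442,.168,.006,-.03)
E
```

```text
black [286 167  36  38 856] [0.4428 0.1686 0.014 ]
tcp [0.4185 0.1639 0.1869] yaw -0.019 q1,q6 [0.74 0.82] t 37.9 rz 0.011 shift cm [ 2.36 -0.5  18.08]
```

Emit:
move_arm(steps=[1.2,-0.3,3,0,0,0,0.4,1.2,-0.2,4,0,0,0,0.4,0,0,4,0,0,0,0.4,0,0,4,0,0,0,0.4,0,0,2.3,0,0,0,0.4,0,0,0.8,0,0,0,0.4,0,0,0,0,0,0,0,0,0,0,0,0,0,-0.5,0,0,0,0,0,0,-1,0,0,0,0,0,0,-1,0,0,0,0,0,0,-1,0,0,0,0,0,0,-1])

```text
clock: 39.38
tool_pos: [0.4433, 0.1696, 0.0072]
ee_rot: [[1.0, -0.017, 0.001], [-0.017, -1.0, 0.0], [0.001, -0.0, -1.0]]
contact_force: [-0.5, -0.8, 5.6]
opening: 0.327
grip_force: 30.0
```

Emit:
move_arm(steps=[0,0,-2,0,0,0,-1,0,0,-4,0,0,0,-1,0,0,-4,0,0,0,-1,0,0,-4,0,0,0,-1,0.2,4.5,0,0,0,0,-1,0.3,4.5,0,0,0,0,-1,0.3,4.5,0,0,0,0,-1,0.3,4.5,0,0,0,0,-1,0.3,4.5,0,0,0,0,-1,0.3,4.5,0,0,0,0,-1,0.3,4.5,0,0,0,0,-1,0.3,4.5,0,0,0,0,-1])

```text
clock: 40.88
tool_pos: [0.4594, -0.1923, 0.1463]
ee_rot: [[1.0, -0.018, -0.0], [-0.018, -1.0, 0.0], [-0.0, -0.0, -1.0]]
contact_force: [-0.5, -0.7, 0.4]
opening: 0.33
grip_force: 30.0
```

```bash
python3 - <<'E'
from h import *
s=manip.sense();print(s["opening"],s["grip_force"])
plan(.479,-.3165,.15,-.03)
E
```

```text
0.33040844081497733 30.00202238559723
tcp [ 0.4594 -0.1923  0.1463] yaw -0.018 q1,q6 [-0.07  1.62] t 40.9 rz 0.012 shift cm [ 2.34 12.35 -0.37]
```

Emit:
move_arm(steps=[0.8,4.2,-0.4,0,0,0,-1,0.8,4.2,0,0,0,0,-1,0.6,3.9,0,0,0,0.01,-1,0,0,0,0,0,0,-1,0,0,0,0,0,0,-1])

```text
clock: 41.5
tool_pos: [0.4789, -0.3139, 0.1499]
ee_rot: [[1.0, -0.028, -0.001], [-0.028, -1.0, 0.001], [-0.001, -0.001, -1.0]]
contact_force: [-0.5, -0.2, -0.9]
opening: 0.33
grip_force: 30.0
```

```bash
python3 - <<'E'
from h import *
c,im=snap("wrist","w9.png")
cv2.imwrite("pics/c9.png",im[0:350,130:540,::-1])
print(manip.sense()["opening"])
plan(.479,-.3165,.074,-.03)
E
```

```text
0.3270373719957418
tcp [ 0.479  -0.3136  0.1502] yaw -0.027 q1,q6 [-0.3   1.84] t 41.5 rz 0.003 shift cm [0.02 0.3  7.62]
```

View pics/c9.png

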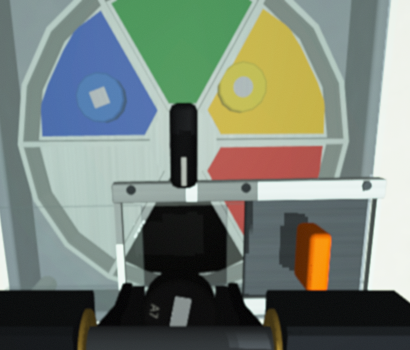

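The black bin is under the port, the black mount is held, and blue and yellow lie in their own bins. I drop black.

Emit:
move_arm(steps=[0,0.3,2.5,0,0,0,-1,0,0,2.5,0,0,0,-1,0,0,2.4,0,0,0,-1,0,0,0,0,0,0,-1,0,0,0,0,0,0,0,0,0,0,0,0,0,0,0,0,0,0,0,0,0,0,0,0,0,0,0,0,0,0,-3,0,0,0,0,0,0,-3,0,0,0,0,0,0,-2,0,0,0,0,0,0,0,0,0,0,0])

```text
clock: 43.05
tool_pos: [0.4803, -0.3178, 0.1583]
ee_rot: [[1.0, -0.028, 0.004], [-0.028, -1.0, -0.001], [0.004, 0.001, -1.0]]
contact_force: [-1.4, -1.2, -1.0]
opening: 0.494
grip_force: 0.0
```

```bash
python3 - <<'E'
from h import *
c,im=snap("wrist","w10.png")
cv2.imwrite("pics/c10.png",im[0:350,130:540,::-1])
plan(.4775,-.389,.076,-.035)
E
```

```text
tcp [ 0.4794 -0.3173  0.1568] yaw -0.028 q1,q6 [-0.3   1.85] t 43.1 rz 0.007 shift cm [0.05 7.17 8.08]
```

View pics/c10.png

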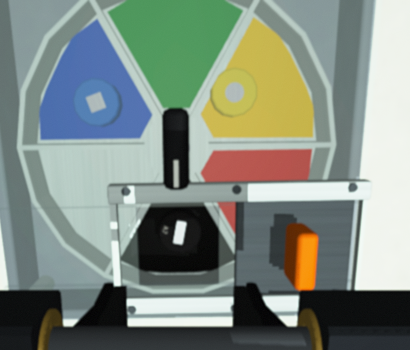

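The black mount lies in its bin at (178,232). All three are stored, so I fetch the fin and close the slide.

Emit:
move_arm(steps=[0,3.6,0,0,0,0,-0.1,0,3.6,0,0,0,0,-0.1,0,0,2,0,0,0,-0.1,0,0,3,0,0,0,-0.1,0,0,3,0,0,0,-0.1,0,0,0,0,0,0,-0.1,0,0,0,0,0,0,-0.6,0,0,0,0,0,0,-1,0,0,0,0,0,0,-1,0,0,0,0,0,0,-1,0,0,0,0,0,0,-1])

```text
clock: 44.48
tool_pos: [0.478, -0.3895, 0.0775]
ee_rot: [[1.0, -0.027, 0.002], [-0.027, -1.0, -0.001], [0.002, 0.001, -1.0]]
contact_force: [0.0, 1.2, 4.1]
opening: 0.134
grip_force: 30.0
```

```bash
python3 - <<'E'
from h import *
print(manip.sense()["opening"],manip.sense()["contact_force"])
plan(.479,-.316,.076)
E
```

```text
0.1335749593518058 [0.0439806  1.2075589  4.07447636]
tcp [ 0.478  -0.3895  0.0775] yaw -0.027 q1,q6 [-0.42  1.96] t 44.5 rz -0.0 shift cm [-0.1  -7.35  0.14]
```

Emit:
move_arm(steps=[0,-0.6,0,0,0,0,-1,-0.01,-1.2,0,0,0,0,-1,-0.01,-1.2,0,0,0,0,-1,-0.01,-1.2,0,0,0,0,-1,-0.01,-1.2,0,0,0,0,-1,-0.01,-1.2,0,0,0,0,-1,0,-0.6,0,0,0,0,-1,0,-0.3,0,0,0,0,-1,0,0,0,0,0,0,-1,0,0,0,0,0,0,-1])

```text
clock: 45.72
tool_pos: [0.4797, -0.3158, 0.0776]
ee_rot: [[1.0, -0.025, 0.002], [-0.025, -1.0, -0.004], [0.002, 0.004, -1.0]]
contact_force: [-1.0, -10.1, 4.0]
opening: 0.136
grip_force: 30.0
```

At the stop (10 N along -y). I release and retreat.

Emit:
move_arm(steps=[0,0.1,0,0,0,0,-1,0,0,0,0,0,0,-0.4,0,0,0,0,0,0,-0.1,0,0,0,0,0,0,-0.1,0,0,-3,0,0,0,-0.1,0,0,-4,0,0,0,-0.1,0,0,-4,0,0,0,-0.1,-2,0,-4,0,0,0,-0.1,-2,0,-3,0,0,0,-0.1,0,0,0,0,0,0,-0.1,0,0,0,0,0,0,-0.1])

```text
clock: 47.1
tool_pos: [0.4385, -0.3136, 0.2555]
ee_rot: [[1.0, -0.028, -0.001], [-0.028, -1.0, 0.001], [-0.001, -0.001, -1.0]]
contact_force: [-0.1, -0.2, -0.6]
opening: 0.45
grip_force: 0.0
```

```bash
python3 - <<'E'
from h import *
c,im=snap("wrist","w11.png");sd,si=snap("side","s11.png")
cv2.imwrite("pics/c11.png",np.hstack([im[0:350,130:540],si[100:450,220:440]])[:,:,::-1])
h=cv2.cvtColor(im,cv2.COLOR_RGB2HSV);m=cv2.inRange(h,(5,170,60),(18,255,255));m[290:]=0
ys,xs=np.nonzero(m);print(ray(c,xs.mean(),ys.mean(),.096))
E
```

```text
[ 0.47852174 -0.31585139  0.096     ]
```

View pics/c11.png

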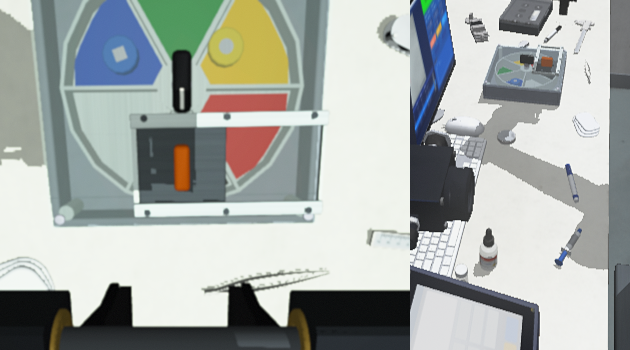

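The slide is home: the fin reads (0.4785, -0.3159), the same as at the start. The port is shut, no mount is left on the bench, and the bottle, vial and block are undisturbed.

```bash
python3 -c "
from station import manip
print(manip.finish_job())"
```

```text
the job is handed in; nothing more can be done
None
```

The job is handed in: the blue, yellow and black mounts (the only ones on the bench) are each in the bin of their own colour, the slide is home with the port shut, and the bottle, vial and block were left alone; the hand-in call returned no verdict.

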